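# Stamp a marker plate and show it to the inspection camera

### The job

In the seed lab, stamp the aluminium marker plate lying in the hand press: swing the press lever down fully to its stop and let it come back up. Then draw the plate by its upright grip lug out of the press and hold it in the air in front of the inspection camera: the centre of the stamped mark, on the underside near the end without the grip lug, straight in front of the middle of the tilted lens, 100 mm from the glass along its line of sight, the underside square to that line, the plate's length in line with the camera's stand. Finish while still holding it there, steady and touching neither camera nor press, and leave the camera, spray bottle, dish stack and stapler undisturbed.

Things in the scene. Friction and masses are not known exactly. Their poses are not given: they have to be found in the camera images.
- press: Grey hand marking press fixed to the bench. Origin: on the bench, 10 mm before the column's front face; x points from the operator into the press, z up. Foot 220 x 110 x 20 mm (x -140 to 80). Head 60 mm wide, x -35 to 10, z 90 to 207 mm. Column behind it. Two guide blocks 46 mm apart, up to z 60 mm, flank the plate at x -31 to -1. The plate comes out only by sliding to -x.
- bed (a point): Middle of the front edge of the press's steel bed, 22 mm wide, on which the plate lies: top at 55 mm above the bench, x = -115 mm of the press, running back to the column at x = 10 mm. Above it a round 24 mm ram at x = -18 mm in the press's frame ends 81 mm above the bench when up, 63 mm when down.
- lever (a joint): Angle of the press's sprung lever: 0 = up (home), 0.6 rad = down at its stop. A spring brings it back up when let go; it takes about 4 N at the grip to start it and 8 N at the stop.
- lever_grip (a point): Centre of the lever's grey round grip, 22 mm in diameter, 70 mm long, its axis along the press's x. It ends the lever's 12 mm rod on the press's -y side (the robot's right), 120 mm from the hinge; at home the rod rises 0.5 rad above level, at the stop it is 0.1 rad below level.
- lever_hinge (a point): The lever's hinge point, 38 mm to the -y side of the press's origin, 150 mm above the bench. The hinge axis is along the press's x; a positive angle lowers the grip.
- plate: Bare aluminium marker plate, 120 x 40 x 6 mm, about 105 g, on the press bed, 79 to 91 mm of it out in front of the head. Origin: centre of its underside; x along its length towards the end under the ram (the one to be stamped), z out of its top. On top, centred at x = -38 mm, an upright grip lug 30 mm long (x), 12 mm thick (y), its top 34 mm above the underside: grip it across y.
- mark (a point): Centre of the mark on the plate's underside (a dark 16 mm disc): on the centre line, 18 mm from the end without the grip lug, 42 mm from the plate's centre. Moves with the plate.
- lens: Head of the inspection camera: dark steel barrel 46 mm in diameter, white 48 mm square housing behind. It leans towards the robot, 0.25 to 0.65 rad from upright, differently each time. Origin: centre of the lens glass; z out of the lens along the line of sight; x in the upright plane along the stand (away from the robot and upwards), y across. The pivot is stiff but can be knocked.
- camera_stand: Camera's fixed grey foot, 160 (x) x 100 x 12 mm with the two aluminium yoke cheeks 80 mm apart over all, 110 mm high. Origin: centre of its underside; x along its length, away from the robot. The lens centre lies 20 mm along +x from it, 100 mm up.
- spray_bottle: White spray bottle, 68 mm in diameter, 190 mm tall, origin under its centre. Bystander.
- dishes: Stack of four clear dishes, 93 mm in diameter, 56 mm high, origin under its centre. Bystander.
- stapler: Black and grey stapler, 135 x 34 x 60 mm, origin under its centre. Bystander.
There are look-alikes about, which are no part of the job. There is more than one size of the plate; the one meant has the size given above. What is shaped like the camera_stand but pink is not meant.

How it is judged:
By the outcome, as a careful person would: the job done as asked, in the order asked, and still so for the second after the job is handed in, while the arm keeps its last pose, push and grip.
It also fails if it takes over 61 s, if anything falls off the work surface, if the arm or the gripper's body presses on something with over 40 N, if the wrist force passes 120 N, or if a joint passes its speed limit or range.

### The arm

A 7-joint arm with a two-finger parallel gripper is mounted at the origin on the work surface. World frame = base frame: x ahead of the robot, y to its left, z up, the work surface at z = 0. Lengths are in m, angles in rad, forces in N, time in s.
With the tool pointing down it reaches from about 0.4 to 0.85 m from the base axis. Payload 10.4 kg.
Tool frame: the origin (TCP) lies between the finger pads; the fingertips stand 8 mm ahead of it and the grasp point (between the pads) lies 11 mm behind it; z points along the fingers, x is the direction in which the jaws open and shut, and the axes are right-handed (so a half turn about z gives the same grasp; the last joint's range is limited). The gripper opens to 87 mm and grips with 3 to 60 N. Pads are 19 mm wide; open, the fingers measure 117 mm over their backs; the gripper's body (75 mm by 190 mm) begins 51 mm behind the grasp point.
Start: joints at [1.192, 0.332, -0.065, 1.46, 0.022, 1.35, -0.088], TCP at [0.218, -0.586, 0.231] pointing down, gripper open.
Joint ranges: [-2.6, 2.6], [-0.5, 2.12], [-1.47, 1.34], [0.16, 2.42], [-1.27, 4.41], [0.06, 2.06], [-2.6, 2.6]. Speed limits (rad/s): [2.22, 2.22, 2.79, 2.79, 3.14, 3.14, 3.14].

### API

Orientations are given as a unit quaternion [x, y, z, w].
In Python, from bench import r, viewer gives the robot as it stands.
- The arm moves only by the tool apply_moves, never from a script. Its argument "increments" is a list of rows, each an object with "grip": the closure in counts, from 0 (fully open) to 255 (shut); "xyz": the shift along the tool's x, y, z in mm, a list of three; "rotation": the turn, a rotation vector about the tool's x, y, z in degrees, a list of three. A call has 1 to 5 rows; each row is the pose to reach, as a shift and turn from the pose measured when the call began, along the tool's axes at that moment; what a row does not reach only later rows make up. A row lasts 1/8 s, in which the tool goes at most 62.5 mm and 10.7 degrees, less where a joint would pass 70% of its speed; a pose out of reach is approached as far as the arm can. A call with a gripper value outside its range is refused whole. The fingers move at their own pace and stop on an object; "squeeze" is the grip in N (left out, the last holds). Time passes only in rows, so rows that repeat a pose let the fingers close. It gives the time, the measured TCP pose, the force and the opening at its end, in the units of the state.
- r.read_state(): the state, without advancing time (a new reading comes with each control period).
- viewer.camera(name): name is "scene" or "top"; returns a dict with "img" (400x640x3 uint8, blue, green, red), "range_z" (400x640 float32, m along the optical axis (not along the pixel's ray), 0 where there is no reading), "vertical_fov" (degrees; the focal length in pixels is half the picture's height over the tangent of half this angle, whatever the lens; pixels are square), "cx", "cy" (the principal point, pixels), "rvec" (rotation vector, rad) and "tvec" (3), from world to camera coordinates, as OpenCV has them. Camera axes: x right, y down, z forward; pixel columns grow to the right and rows downward; lengths in m; the calibration is good to about 2 mm. A picture is of the moment at which its call begins.
- r.close_job(): hands the job in, once; it reports no verdict.
The state is a dict: "time": time; "joint_positions": joint angles; "joint_vel": joint speeds; "joint_torque": joint torques, N m; "ee_pos": TCP position; "eef_rot": TCP orientation; "ft_force": force on the tool from outside, world axes, zero at the start; "torque": the same for the moment, N m; "width": finger opening in m.
Only numpy, scipy, OpenCV 4.12 (cv2) and the standard library are available. Lean on these libraries where they do the work, as an engineer would, in place of code of your own. Each camera call takes 0.05 s, during which the arm holds its last target.

## Working session

There is one attempt and no reset: what is moved stays moved. The work goes in short steps, Python scripts to look and compute and a tool call to move; the robot and the scene stay as the last step left them, time stands still between calls to the robot, and variables do not carry over. Pictures are saved under pics/ and viewed, and the job is handed in when it is done.

Besides the shell and the picture viewer there is one more tool, called after "Call:" by a JSON object that holds its "name" and its "arguments". apply_moves: Moves the arm, as the interface text tells. Its arguments: {"type":"object","properties":{"increments":{"type":"array","items":{"type":"object","properties":{"grip":{"type":"number"},"xyz":{"type":"array","items":{"type":"number"}},"rotation":{"type":"array","items":{"type":"number"}}}}},"squeeze":{"type":"number"}},"required":["increments"]}

```bash
ls; mkdir -p pics; python3 - <<'E'
from bench import r, viewer
import cv2,pickle,numpy as np
s=r.read_state();print(s)
for n in("scene","top"):
    c=viewer.camera(n);cv2.imwrite(f'pics/{n}0.png',c['img']);pickle.dump(c,open(f'{n}0.pkl','wb'))
    print({k:v for k,v in c.items() if k not in('img','range_z')})
E
```

```text
pics
{'time': 0.0, 'joint_positions': array([ 1.19242153,  0.33288059, -0.06464692,  1.4609419 ,  0.02159702,
        1.34988435, -0.08851722]), 'joint_vel': array([-0.00033242,  0.00057055,  0.00047199,  0.00094347,  0.00141302,
        0.00115344, -0.00148568]), 'joint_torque': array([-1.58415100e-03, -6.23262262e+01,  2.32576701e-02, -3.89891803e+01,
       -6.13655616e-02,  3.97428323e-02,  1.79822109e-04]), 'ee_pos': array([ 0.21753502, -0.5855251 ,  0.22974807]), 'eef_rot': array([ 8.21057843e-01, -5.70844563e-01, -6.04463282e-04, -3.71777366e-04]), 'ft_force': array([-0.35516206, -0.36631568,  0.77203008]), 'torque': array([0.02265608, 0.01081267, 0.0135763 ]), 'width': 0.08730313424415798}
{'vertical_fov': 42.44872122568188, 'cx': 325.82604429218156, 'cy': 198.66230905572974, 'rvec': array([ 0.72787536,  2.66988789, -1.00838734]), 'tvec': array([ 0.46180796, -0.09037449,  2.07780706])}
{'vertical_fov': 47.593506951480435, 'cx': 312.3326743307599, 'cy': 197.66062080579567, 'rvec': array([ 2.10969063, -2.16439388,  0.11873658]), 'tvec': array([0.02538787, 0.56943297, 1.50522096])}
```

View pics/scene0.png

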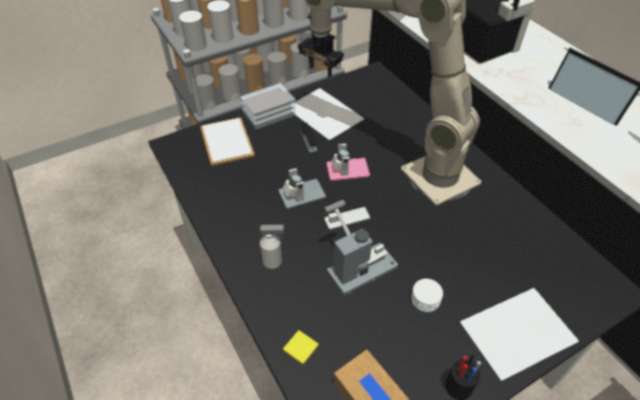

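View pics/top0.png

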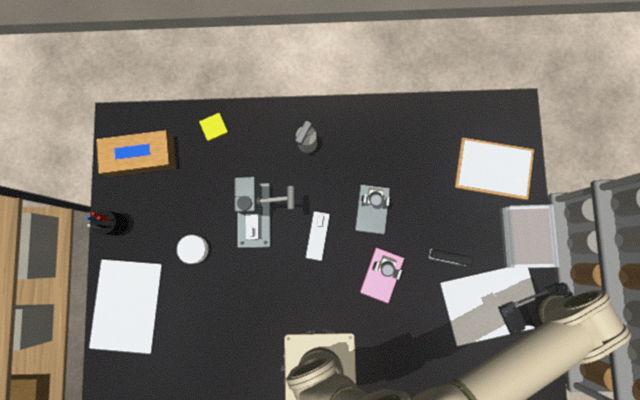

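The top view shows the grey press at (252,212), with its lever grip at (291,197). The plate with the lug is on the press bed at (252,228). A loose look-alike plate, which looks longer, lies at (317,235). The grey camera stand is at (373,208) and the pink decoy at (382,275). The stapler is at (450,257), the dishes at (192,249) and the bottle at (307,137). Next I'll enlarge these and measure.

```bash
cat > h.py <<'E'
import numpy as np,cv2,pickle
from scipy.spatial.transform import Rotation as R
def cam(c):
    Rm=cv2.Rodrigues(c['rvec'])[0];f=200/np.tan(np.radians(c['vertical_fov'])/2);return Rm,f
def cloud(c):
    Rm,f=cam(c);v,u=np.mgrid[:400,:640];z=c['range_z']
    p=np.stack([(u-c['cx'])/f*z,(v-c['cy'])/f*z,z],-1)
    return (p-c['tvec'])@Rm
def proj(c,P):
    Rm,f=cam(c);q=np.atleast_2d(P)@Rm.T+c['tvec'];return np.stack([q[:,0]/q[:,2]*f+c['cx'],q[:,1]/q[:,2]*f+c['cy']],-1)
def crop(c,u0,v0,u1,v1,name,k=6):
    cv2.imwrite(name,cv2.resize(c['img'][v0:v1,u0:u1],None,fx=k,fy=k,interpolation=cv2.INTER_CUBIC))
def load(n): return pickle.load(open(n,'rb'))
E
python3 - <<'E'
from h import *
t=load('top0.pkl');s=load('scene0.pkl')
a=cv2.resize(t['img'][160:310,225:415],None,fx=4,fy=4,interpolation=cv2.INTER_CUBIC);cv2.imwrite('pics/topc.png',a)
crop(s,260,135,420,295,'pics/scc.png',3.7)
P=cloud(t)
for n,(u,v) in dict(plate=(252,228),grip=(291,197),head=(245,203),foot=(266,215),loose=(317,235),stand=(373,225),glass=(376,198),pink=(378,292),stapler=(450,257),dish=(192,249),bottle=(307,137),table=(330,200)).items(): print(n,P[v,u].round(4))
Q=cloud(s);print('table',Q[230,300],Q[300,380])
E
```

```text
plate [0.4683 0.2103 0.0856]
grip [0.548  0.0701 0.2235]
head [0.5359 0.2118 0.2068]
foot [0.5167 0.1721 0.0212]
loose [ 0.4445 -0.0013  0.0052]
stand [ 0.4738 -0.1946  0.0074]
glass [ 0.554  -0.1976  0.105 ]
pink [ 0.2478 -0.2018  0.0085]
stapler [ 0.3586 -0.4364  0.0572]
dish [0.4055 0.4172 0.0547]
bottle [0.7553 0.0209 0.1391]
table [ 0.565  -0.0496  0.0035]
table [ 0.62135393 -0.04352813  0.00126804] [0.5344615  0.3453663  0.00068149]
```

View pics/topc.png

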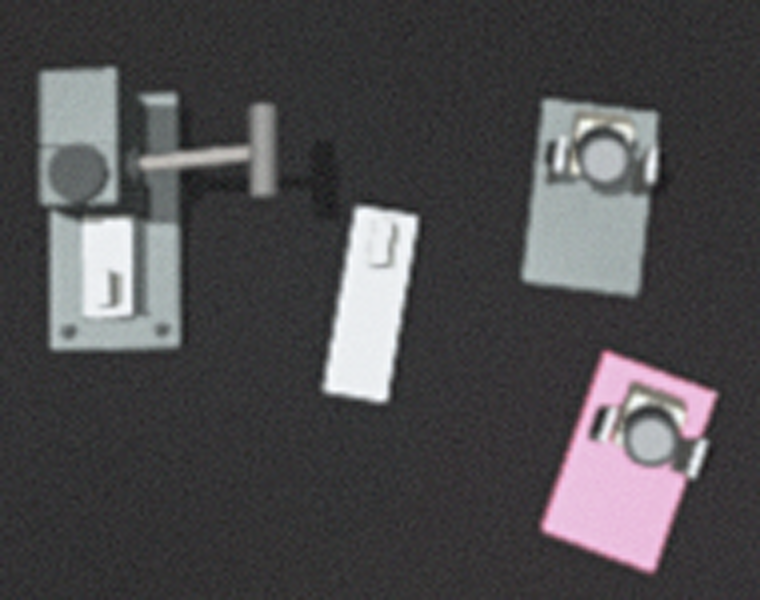

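View pics/scc.png

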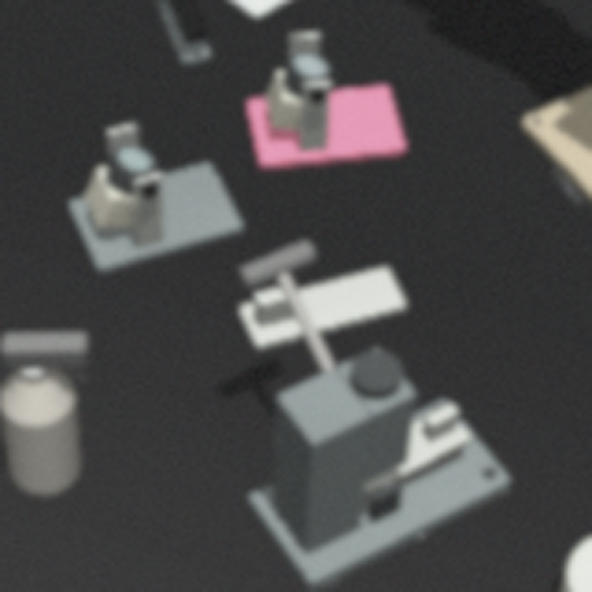

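```bash
python3 - <<'E'
from h import *
from bench import viewer
for n in('top','scene'):
    L=[load(n+'0.pkl')]+[viewer.camera(n) for _ in range(5)]
    Z=np.stack([c['range_z'] for c in L]).astype(float);Z[Z==0]=np.nan
    c=L[0];print(n,'noise',np.nanmedian(np.nanstd(Z,0)))
    c['range_z']=np.nanmedian(Z,0);c['img']=np.mean([x['img'] for x in L],0).astype(np.uint8)
    pickle.dump(c,open(n+'A.pkl','wb'))
t=load('topA.pkl');s=load('sceneA.pkl')
def rect(c,m,z,nm):
    Rm,f=cam(c);n,l,st,ce=cv2.connectedComponentsWithStats(m.astype(np.uint8))
    i=1+np.argmax(st[1:,4]);cs,_=cv2.findContours((l==i).astype(np.uint8),0,1)
    q=max(cs,key=cv2.contourArea)[:,0,:].astype(float)
    d=np.c_[(q[:,0]-c['cx'])/f,(q[:,1]-c['cy'])/f,np.ones(len(q))]@Rm
    o=-Rm.T@c['tvec'];w=(o+d*((z-o[2])/d[:,2])[:,None])[:,:2]
    print(nm,cv2.minAreaRect((w*1000).astype(np.float32)),st[i])
    return w
for n,c in(('top',t),('scene',s)):
    P=cloud(c);v,u=np.mgrid[:400,:640]
    br=c['img'].max(-1)>85
    for nm,(x0,x1,y0,y1,z) in dict(stand=(.4,.68,-.3,-.1,.012),foot=(.38,.68,.11,.3,.02),loose=(.35,.58,-.06,.06,.006)).items():
        m=br&(P[...,0]>x0)&(P[...,0]<x1)&(P[...,1]>y0)&(P[...,1]<y1)
        if nm!='stand': m&=P[...,2]<.05 if nm=='foot' else m
        w=rect(c,m,z,n+nm)
    # table level
    m=(P[...,0]>.3)&(P[...,0]<.7)&(abs(P[...,1])<.4)&(c['img'].max(-1)<70);A=P[m];
    print('table med z',np.median(A[:,2][abs(A[:,2])<.02]))
    pm=(P[...,2]>.052)&(P[...,2]<.07)&(P[...,0]>.40)&(P[...,0]<.52)&(P[...,1]>.17)&(P[...,1]<.25)
    rect(c,pm,.061,n+'plate')
    lm=(P[...,2]>.078)&(P[...,2]<.1)&(P[...,0]>.40)&(P[...,0]<.5)&(P[...,1]>.17)&(P[...,1]<.25)
    print('lug',P[lm].mean(0),P[lm].min(0),P[lm].max(0))
    gm=(P[...,2]>.19)&(P[...,2]<.26)&(P[...,1]>.04)&(P[...,1]<.09)&(P[...,0]>.48)&(P[...,0]<.62)
    print('grip',P[gm].mean(0),P[gm].min(0),P[gm].max(0))
    hm=(P[...,2]>.2)&(P[...,2]<.215)&(P[...,1]>.16)&(P[...,0]>.48)&(P[...,0]<.65)
    rect(c,hm,.207,n+'head')
E
```

```text
top noise 0.003663910543183912
scene noise 0.005481508693939862
topstand ((529.2462158203125, -195.18397521972656), (106.89398193359375, 163.7250213623047), 81.09906768798828) [ 355  184   35   50 1385]
topfoot ((485.1831359863281, 217.56698608398438), (110.7551498413086, 154.6522674560547), 89.40129089355469) [237 202  33  46 887]
toploose ((443.20953369140625, -2.3730697631835938), (59.9976692199707, 167.03811645507812), 78.67616271972656) [305 211  25  50 847]
table med z 0.00041937977774863296
topplate ((477.17724609375, 219.33859252929688), (83.3083724975586, 47.094120025634766), 1.9924607276916504) [243 214  16  25 259]
lug [0.45713019 0.21462571 0.08883735] [0.44229585 0.20946574 0.0809015 ] [0.47165358 0.21991408 0.09238782]
grip [0.54948204 0.07250151 0.21523426] [0.51532032 0.06156397 0.20423379] [0.58299994 0.08980137 0.22238366]
tophead ((537.5048217773438, 214.84844970703125), (43.10104751586914, 39.878841400146484), 88.46046447753906) [237 196  15  14 169]
scenestand ((524.3148803710938, -236.38229370117188), (194.7664794921875, 165.99215698242188), 81.21763610839844) [ 278  168   48   40 1044]
scenefoot ((518.4814453125, 218.7661895751953), (120.6667251586914, 229.20323181152344), 89.86817169189453) [327 243  71  51 978]
sceneloose ((411.822265625, 10.874271392822266), (117.48948669433594, 103.65394592285156), 79.46034240722656) [338 206  33  27 399]
table med z 0.0011765692632777366
sceneplate ((478.24761962890625, 215.4467010498047), (83.8338623046875, 40.92238235473633), 3.0229604244232178) [366 248  21  16 135]
lug [0.46014115 0.21567866 0.08813241] [0.44418071 0.20813699 0.07873468] [0.47333855 0.22180327 0.09420712]
grip [0.55321718 0.07603888 0.2143677 ] [0.51644955 0.06207303 0.19847483] [0.58582311 0.08892081 0.2221169 ]
scenehead ((540.4533081054688, 215.23199462890625), (43.33013153076172, 41.641170501708984), 59.695194244384766) [354 230  14  12 141]
```

```bash
cat > fit.py <<'E'
from h import *
from scipy.ndimage import map_coordinates
from scipy.optimize import minimize
def grad(c,sig=1.0):
    g=cv2.GaussianBlur(c['img'].astype(np.float32),(0,0),sig)
    gx=cv2.Sobel(g,cv2.CV_32F,1,0,ksize=3);gy=cv2.Sobel(g,cv2.CV_32F,0,1,ksize=3)
    return gx.mean(-1),gy.mean(-1)
def T(p,L): # p x,y,yaw ; L Nx3 local
    c,s=np.cos(p[2]),np.sin(p[2]);L=np.asarray(L,float)
    return np.c_[p[0]+c*L[:,0]-s*L[:,1],p[1]+s*L[:,0]+c*L[:,1],L[:,2]]
def score(c,G,segs,p,n=40):
    tot=0
    for a,b,*w in segs:
        q=proj(c,T(p,np.linspace(a,b,n)[2:-2]));d=q[-1]-q[0];N=np.array([-d[1],d[0]])/np.linalg.norm(d)
        g=map_coordinates(G[0],[q[:,1],q[:,0]],order=1)*N[0]+map_coordinates(G[1],[q[:,1],q[:,0]],order=1)*N[1]
        tot+=min(abs(g.mean()),60)*np.linalg.norm(d)
    return tot
def fit(c,segs,p0,sc=(.008,.008,.04)):
    best=None
    for sig in(2.5,1.0):
        G=grad(c,sig)
        f=lambda q:-score(c,G,segs,p0+np.array(q)*sc)
        rs=[minimize(f,x,method='Nelder-Mead',options=dict(initial_simplex=np.array(x)+.8*np.vstack([np.zeros(3),np.eye(3)]))) for x in np.random.RandomState(0).uniform(-.6,.6,(12,3))]
        b=min(rs,key=lambda r:r.fun);p0=p0+b.x*sc;sc=np.array(sc)*.4
    return p0,-b.fun
E
cat > f1.py <<'E'
from fit import *
t=load('topA.pkl');s=load('sceneA.pkl')
h=.012;C=[(-.08,-.05,h),(.08,-.05,h),(.08,.05,h),(-.08,.05,h)]
stand=[(C[i],C[(i+1)%4]) for i in range(4)]
for n,c in(('top',t),('scene',s)):
    if n=='scene': sg=[stand[0],stand[1],stand[2],stand[3]]
    else: sg=stand
    print('stand',n,*fit(c,sg,np.array([.53,-.195,-.1])))
z=.02;f=[((-.14,-.055,z),(-.14,.055,z)),((-.14,-.055,z),(.08,-.055,z))]
hd=[((-.035,-.03,.207),(-.035,.03,.207)),((-.035,-.03,.207),(.01,-.03,.207)),((-.035,.03,.207),(.01,.03,.207))]
fL=[((-.14,.055,z),(-.05,.055,z))]
for n,c,sg in(('top',t,f+fL+hd),('top',t,f+fL),('top',t,hd),('scene',s,f[:1]+[((-.14,.055,z),(.08,.055,z))]+hd[:1]+hd[2:]),('scene',s,f[:1]+[((-.14,.055,z),(.08,.055,z))])):
    print('press',n,len(sg),*fit(c,sg,np.array([.555,.21,0.])))
E
python3 f1.py
```

```text
stand top [ 0.52014435 -0.2046935   0.16730738] 8132.893660327134
stand scene [ 0.54072759 -0.19346545 -0.24812114] 6518.773503952494
press top 6 [ 0.53641215  0.20791764 -0.24700821] 9245.45859013516
press top 3 [ 0.52858239  0.19256389 -0.44052059] 6611.109132022448
press top 3 [ 0.53119027  0.21051248 -0.35151692] 2650.915572405138
press scene 4 [ 0.55748202  0.22369319 -0.25098181] 6602.8043233831995
press scene 2 [ 0.55729869  0.22225154 -0.26319419] 4976.495488208261
```

```bash
sed -i 's/min(abs(g.mean()),60)/min(abs(g.mean()),400)/' fit.py; python3 f1.py
```

```text
stand top [ 0.52980642 -0.19408678 -0.1653367 ] 36043.5922577265
stand scene [ 0.53134821 -0.19435673 -0.15188157] 17543.965230410213
press top 6 [ 0.54837351  0.2151689  -0.02156862] 36535.48248218751
press top 3 [ 0.54858932  0.21652678 -0.01044958] 28501.801214439954
press top 3 [ 0.5926415   0.21392116 -0.00587841] 9320.868139874206
press scene 4 [0.54983215 0.21860838 0.00336596] 16872.851518001276
press scene 2 [ 0.54877066  0.21681869 -0.00132825] 15291.432098627587
```

```bash
python3 - <<'E'
from fit import *
h=.012;B=lambda x0,x1,y0,y1,z0,z1:[((a,b,c),(d,e,f)) for a in(x0,x1) for b in(y0,y1) for c in(z0,z1) for d in(x0,x1) for e in(y0,y1) for f in(z0,z1) if (a!=d)+(b!=e)+(c!=f)==1 and (a,b,c)<(d,e,f)]
st=np.array([.5305,-.1942,-.158]);pr=np.array([.549,.2165,-.005])
for n,(u0,v0,u1,v1),k in(('top',(225,160,415,310),4),('scene',(260,135,420,295),3.7)):
    c=load(n+'A.pkl');im=cv2.resize(c['img'][v0:v1,u0:u1],None,fx=k,fy=k,interpolation=cv2.INTER_CUBIC)
    def dr(p,sg,col):
        for a,b in sg:
            q=(proj(c,T(p,[a,b]))+.5-[u0,v0])*k-.5
            cv2.line(im,tuple(q[0].round().astype(int).tolist()),tuple(q[1].round().astype(int).tolist()),col,1)
    dr(st,B(-.08,.08,-.05,.05,0,h),(0,0,255));dr(pr,B(-.14,.08,-.055,.055,0,.02),(0,255,0));dr(pr,B(-.035,.01,-.03,.03,.09,.207),(0,255,255))
    g=.038+.12*np.cos(.5);dr(pr,[((-.035,-g,.2075),(.035,-g,.2075)),((0,-.038,.15),(0,-g,.2075))],(255,0,255))
    dr(pr,B(-.124,-.004,-.02,.02,.055,.061),(255,0,0));dr(pr,B(-.117,-.087,-.006,.006,.061,.089),(255,0,0))
    dr(st,[((.02,0,.1),(.02-.1*np.sin(.45),0,.1+.1*np.cos(.45)))],(0,255,255))
    cv2.imwrite(f'pics/ov_{n}.png',im)
E
```

```text
(no output)
```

View pics/ov_top.png

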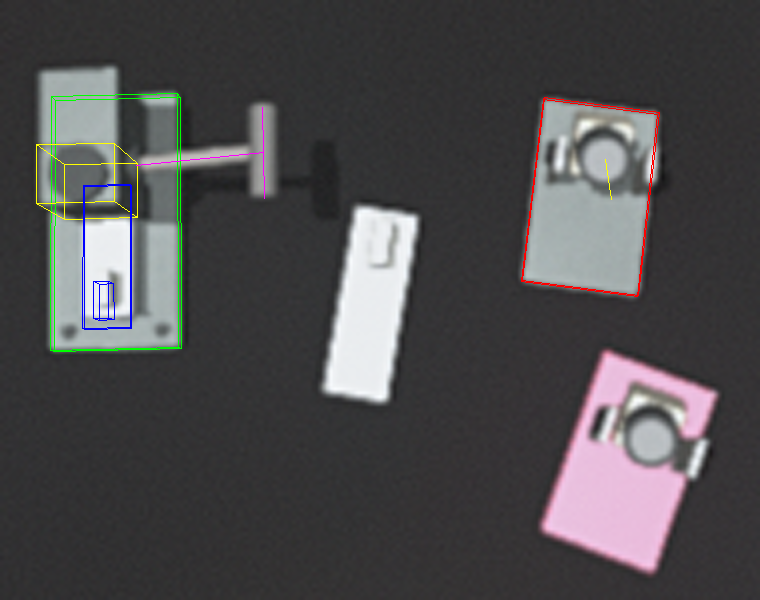

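View pics/ov_scene.png

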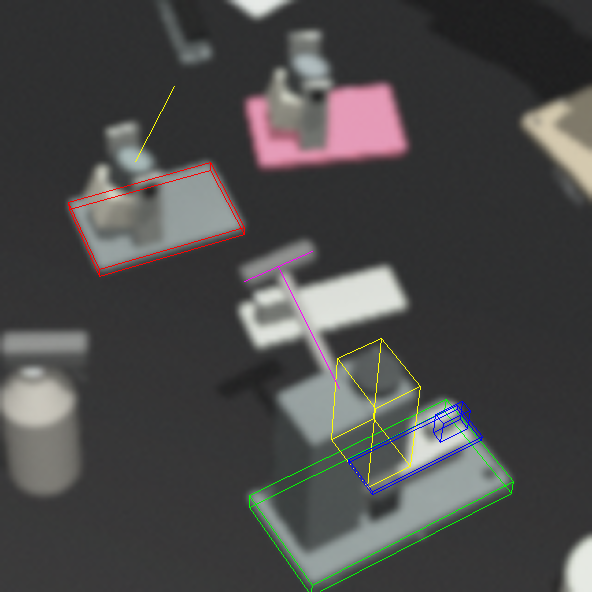

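```bash
python3 - <<'E'
from fit import *
z=.061
pl=[((-.06,-.02,z),(-.06,.02,z)),((-.06,-.02,z),(.012,-.02,z)),((-.06,.02,z),(.012,.02,z))]
zt=.089
for n,sg in(('top',pl),('scene',pl)):
    c=load(n+'A.pkl');print(n,fit(c,sg,np.array([.494,.216,0]),sc=(.006,.006,.05)))
gx=[((-.035,-.011,.2075),(.035,-.011,.2075)),((-.035,.011,.2075),(.035,.011,.2075)),((-.035,-.011,.2075),(-.035,.011,.2075)),((.035,-.011,.2075),(.035,.011,.2075))]
c=load('topA.pkl');print('grip',fit(c,gx,np.array([.549,.073,0]),sc=(.006,.006,.05)))
c=load('sceneA.pkl');print('grip',fit(c,gx,np.array([.549,.073,0]),sc=(.006,.006,.05)))
for n in('top','scene'):
    c=load(n+'A.pkl');u,v=proj(c,[.468,.216,.075])[0].astype(int);crop(c,u-22,v-20,u+23,v+20,f'pics/pl_{n}.png',14)
    u,v=proj(c,[.55,-.198,.11])[0].astype(int);crop(c,u-22,v-20,u+23,v+20,f'pics/ln_{n}.png',14)
E
```

```text
top (array([0.49522066, 0.21452745, 0.00334926]), np.float64(10166.759368377901))
scene (array([0.48924843, 0.21462833, 0.05893422]), np.float64(8002.505829061403))
grip (array([ 0.54989166,  0.07314982, -0.01805016]), np.float64(8952.462095700243))
grip (array([ 0.54531088,  0.06693408, -0.06195676]), np.float64(6364.547478008218))
```

View pics/pl_top.png

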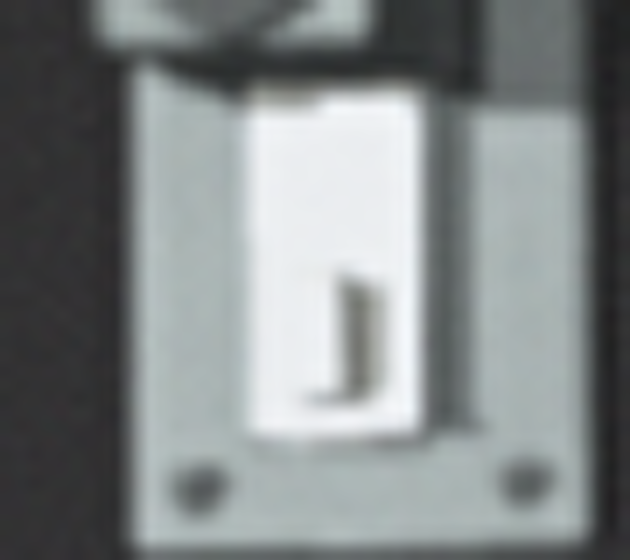

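View pics/ln_top.png

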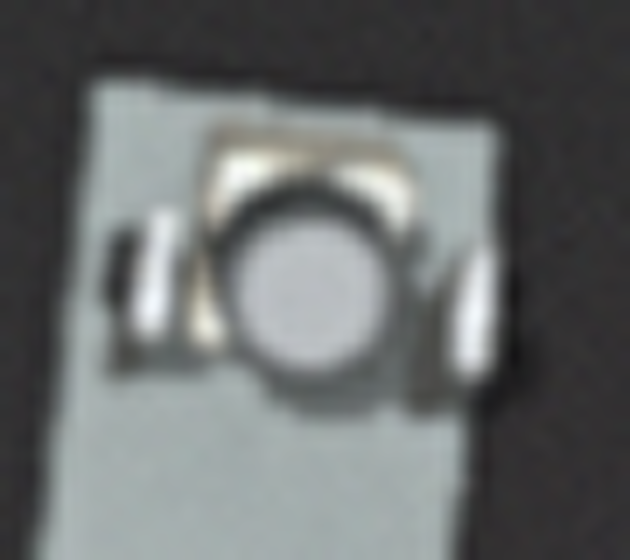

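View pics/ln_scene.png

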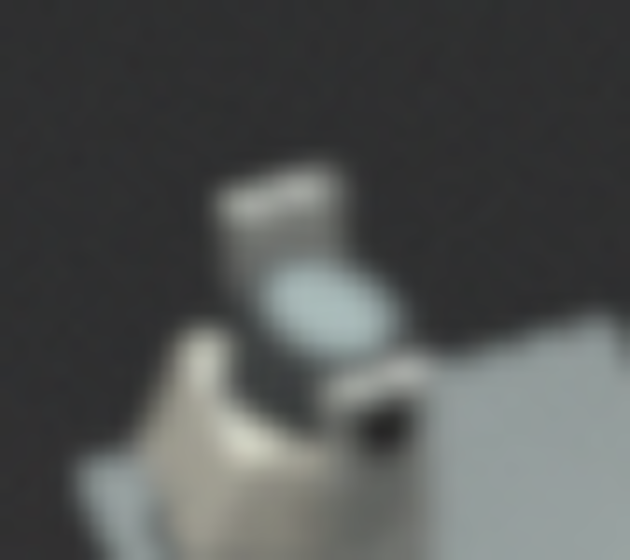

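```bash
cat > tilt.py <<'E'
from fit import *
st=np.array([.5305,-.1942,-.158])
th=np.linspace(0,2*np.pi,120,endpoint=False)
def ring(tl,r,st=st):
    L=np.c_[.02+r*np.cos(th)*np.cos(tl),r*np.sin(th),.1+r*np.cos(th)*np.sin(tl)]
    return T(st,L)
def sc(c,G,tl,r,d):
    q=proj(c,ring(tl,r))+d; ce=q.mean(0);t=np.roll(q,-1,0)-np.roll(q,1,0);N=np.c_[-t[:,1],t[:,0]];N/=np.linalg.norm(N,axis=1)[:,None]
    N*=np.sign(((q-ce)*N).sum(1))[:,None]
    g=map_coordinates(G[0],[q[:,1],q[:,0]],order=1)*N[:,0]+map_coordinates(G[1],[q[:,1],q[:,0]],order=1)*N[:,1]
    return -np.clip(g,-300,50).mean()   # bright inside -> negative outward gradient
if __name__=='__main__':
    for n in('scene','top'):
        c=load(n+'A.pkl');G=grad(c,.8);o=-cam(c)[0].T@c['tvec'];print(n,'cam',o)
        for r in(.016,.017,.018,.019,.020):
            out=[]
            for tl in np.arange(.15,.8,.05):
                b=min((minimize(lambda d:-sc(c,G,tl,r,d),x0,method='Nelder-Mead') for x0 in([0,0],[1,1],[-1,1],[1,-1],[-1,-1])),key=lambda q:q.fun)
                out.append((round(-b.fun,1)))
            print(r,out,b.x.round(2))
E
python3 tilt.py
```

```text
scene cam [1.14666987 0.99989099 1.49133581]
0.016 [np.float64(188.0), np.float64(188.0), np.float64(187.1), np.float64(185.2), np.float64(182.3), np.float64(178.2), np.float64(173.1), np.float64(166.9), np.float64(159.9), np.float64(151.9), np.float64(143.1), np.float64(133.7), np.float64(123.8)] [-0.32 -0.85]
0.017 [np.float64(183.8), np.float64(184.4), np.float64(184.1), np.float64(183.0), np.float64(180.8), np.float64(177.4), np.float64(172.9), np.float64(167.2), np.float64(160.3), np.float64(152.4), np.float64(143.6), np.float64(134.1), np.float64(123.8)] [-0.42 -0.82]
0.018 [np.float64(177.0), np.float64(178.3), np.float64(178.8), np.float64(178.3), np.float64(176.7), np.float64(174.1), np.float64(170.2), np.float64(165.1), np.float64(158.8), np.float64(151.2), np.float64(142.3), np.float64(132.6), np.float64(122.1)] [-0.34 -0.7 ]
0.019 [np.float64(167.2), np.float64(169.2), np.float64(170.6), np.float64(170.9), np.float64(170.3), np.float64(168.4), np.float64(165.2), np.float64(160.7), np.float64(154.8), np.float64(147.6), np.float64(139.2), np.float64(129.8), np.float64(119.7
[... 964 characters left out ...]
, np.float64(209.6), np.float64(211.2), np.float64(212.9), np.float64(214.5), np.float64(215.8), np.float64(216.4), np.float64(215.9), np.float64(213.4)] [-0.04  0.16]
0.019 [np.float64(168.9), np.float64(169.2), np.float64(170.6), np.float64(173.0), np.float64(176.4), np.float64(180.4), np.float64(184.8), np.float64(188.6), np.float64(191.9), np.float64(195.2), np.float64(198.3), np.float64(200.9), np.float64(202.2)] [-0.    0.16]
0.02 [np.float64(124.0), np.float64(124.7), np.float64(126.5), np.float64(129.4), np.float64(133.5), np.float64(138.8), np.float64(145.0), np.float64(152.0), np.float64(159.4), np.float64(166.1), np.float64(171.8), np.float64(176.6), np.float64(180.8)] [0.01 0.24]
```

```bash
python3 - <<'E'
from h import *
from bench import viewer
for n in('top','scene'):
    L=[viewer.camera(n) for _ in range(20)]
    Z=np.stack([c['range_z'] for c in L]).astype(float);Z[Z==0]=np.nan
    c=load(n+'A.pkl');c['range_z']=np.nanmean(Z,0);c['sd']=np.nanstd(Z,0);c['img32']=np.mean([x['img'].astype(float) for x in L],0).astype(np.float32)
    c['img']=c['img32'].astype(np.uint8)
    pickle.dump(c,open(n+'B.pkl','wb'))
    P=cloud(c)
    st=np.array([.5305,-.1942,-.158]);lc=np.array([st[0]+.02*np.cos(st[2]),st[1]+.02*np.sin(st[2]),.1])
    cs,sn=np.cos(st[2]),np.sin(st[2]);D=P-lc;X=D[...,0]*cs+D[...,1]*sn;Y=-D[...,0]*sn+D[...,1]*cs;Zl=D[...,2]
    for rr in(.010,.013,.016,.019,.021):
        m=(X**2+Y**2+Zl**2<rr**2*1.1+.0)|((X**2+Y**2<rr**2)&(abs(Zl)<.02))
        m=(abs(Y)<rr)&(np.hypot(X/np.cos(.4),Y)<rr)&(abs(Zl)<.025)
        A=np.c_[X[m],Y[m],np.ones(m.sum())];k=np.linalg.lstsq(A,Zl[m],rcond=None)[0];res=Zl[m]-A@k
        print(n,rr,m.sum(),'tilt',np.arctan(k[0]),'cross',np.arctan(k[1]),'z0',k[2],'res',res.std())
    u,v=proj(c,lc)[0].round().astype(int);print(u,v)
    print((Zl[v-9:v+10,u-1:u+2].mean(1)*1000).round(1));print((X[v-9:v+10,u]*1000).round(1))
E
```

```text
top 0.01 29 tilt 0.39517224671443735 cross -0.00036967012110257204 z0 0.0011758629974131711 res 0.0008030577826815173
top 0.013 48 tilt 0.39235596800505484 cross -0.011033582345425457 z0 0.0011249599293366875 res 0.0006924637341348416
top 0.016 73 tilt 0.3861956840854893 cross -0.002805133991356793 z0 0.0011754879460460586 res 0.0007011869264192175
top 0.019 102 tilt 0.382691092580415 cross 0.00035025510529777863 z0 0.0010157817874372002 res 0.0007228645532343942
top 0.021 129 tilt 0.3887810331809341 cross -0.0033268269088154658 z0 0.0009356323641030516 res 0.0007894259717311757
376 199
[-22.7 -14.2  -0.2   8.5   7.    6.7   5.2   3.7   3.1   1.9   0.5  -0.8
  -2.7  -3.7  -5.1  -6.2 -34.3 -87.4 -87.7]
[ 34.5  29.5  24.1  19.3  16.3  13.3  10.2   7.1   4.    0.8  -2.2  -5.3
  -8.3 -11.3 -14.4 -17.7 -20.7 -13.2 -16.9]
scene 0.01 15 tilt 0.3146604815003212 cross -0.006099798212196554 z0 0.0016088737098299112 res 0.0008372372911720369
scene 0.013 23 tilt 0.34191288346231047 cross 0.008102748458299959 z0 0.0014714809918762832 res 0.0008809046552022826
scene 0.016 33 tilt 0.36262918651830534 cross -0.013579104844660368 z0 0.0016307223396434638 res 0.0008441482414696678
scene 0.019 49 tilt 0.37569404467797074 cross -0.02549223561844224 z0 0.001539606838838723 res 0.000978976882383938
scene 0.021 61 tilt 0.37669092617450006 cross -0.031305251764857496 z0 0.001377636899084351 res 0.0010184523654996958
296 178
[-25.9 -29.9 -34.1 -36.2 -39.6 -39.3   0.1   0.9   0.7   2.    1.8   2.7
   3.7   1.5   7.5   9.3  -0.7  -6.5 -11.4]
[-12.9 -12.6 -12.7 -11.7 -11.8 -11.8  -4.7  -2.8  -1.3   0.7   2.4   4.5
   6.4   7.2  12.2  13.6  13.8  13.7  14.2]
```

```bash
cat > plan.py <<'E'
from h import *
import sys
ST=np.array([.5305,-.1942,-.158]);TILT=.385;PR=np.array([.549,.2165,-.005])
def down(psi,z=(0,0,-1)): # tool x = -press y
    x=np.array([np.sin(psi),-np.cos(psi),0]);z=np.array(z,float);return np.stack([x,np.cross(z,x),z],1)
def go(p,Rt,show=True):
    from bench import r
    s=r.read_state();R0=R.from_quat(s['eef_rot']).as_matrix();d=R0.T@(np.array(p)-s['ee_pos'])*1000
    rv=R.from_matrix(R0.T@Rt).as_rotvec(degrees=True)
    print('t',round(s['time'],2),'tcp',s['ee_pos'].round(4),'F',s['ft_force'].round(1),'w',round(s['width'],4),'J',s['joint_positions'].round(2))
    print('xyz',d.round(1),'rot',rv.round(2))
E
python3 -c "
from plan import *
go([.549,.0732,.30],down(-.005))"
```

```text
t 2.6 tcp [ 0.2177 -0.5859  0.2306] F [ 0.2  0.7 -0.1] w 0.0867 J [ 1.19  0.33 -0.06  1.46  0.02  1.35 -0.09]
xyz [-502.4 -540.1  -69.5] rot [-0.   -0.   20.67]
```

Call:
{"name": "apply_moves", "arguments": {"increments": [{"grip": 255, "xyz": [-42, -45, -20], "rotation": [0, 0, 2]}, {"grip": 255, "xyz": [-84, -90, -40], "rotation": [0, 0, 4]}, {"grip": 255, "xyz": [-126, -135, -60], "rotation": [0, 0, 6]}, {"grip": 255, "xyz": [-168, -180, -70], "rotation": [0, 0, 8]}, {"grip": 255, "xyz": [-210, -225, -70], "rotation": [0, 0, 10]}], "squeeze": 20}}

```text
time: 3.22
ee_pos: [0.354, -0.3138, 0.3017]
eef_rot: [0.768, -0.641, 0.001, 0.0]
ft_force: [1.5, -0.1, -0.6]
width: 0.0447
```

```bash
python3 -c "
from plan import *
go([.549,.0732,.30],down(-.005))"
```

```text
t 3.23 tcp [ 0.354  -0.3138  0.3017] F [ 1.5 -0.1 -0.6] w 0.0447 J [ 0.91 -0.02 -0.27  1.72 -0.01  1.44 -0.75]
xyz [-345.9 -261.1    1.3] rot [-0.08 -0.11 10.6 ]
```

Call:
{"name": "apply_moves", "arguments": {"increments": [{"grip": 255, "xyz": [-50, -38, 0], "rotation": [0, 0, 2]}, {"grip": 255, "xyz": [-100, -76, 0], "rotation": [0, 0, 4]}, {"grip": 255, "xyz": [-150, -114, 0], "rotation": [0, 0, 6]}, {"grip": 255, "xyz": [-200, -152, 0], "rotation": [0, 0, 8]}, {"grip": 255, "xyz": [-250, -190, 0], "rotation": [0, 0, 10]}]}}

```text
time: 3.85
ee_pos: [0.4952, -0.0351, 0.3017]
eef_rot: [0.708, -0.706, 0.002, -0.0]
ft_force: [0.7, -0.4, -0.6]
width: 0.0018
```

```bash
python3 -c "
from plan import *
go([.549,.0732,.25],down(-.005))"
```

```text
t 3.85 tcp [ 0.4952 -0.0351  0.3017] F [ 0.7 -0.4 -0.6] w 0.0018 J [ 0.58  0.05 -0.62  1.65  0.03  1.45 -1.61]
xyz [-108.2  -54.1   51.6] rot [-0.15 -0.13  0.5 ]
```

Call:
{"name": "apply_moves", "arguments": {"increments": [{"grip": 255, "xyz": [-50, -25, 10], "rotation": [0, 0, 0.3]}, {"grip": 255, "xyz": [-100, -50, 35], "rotation": [0, 0, 0.5]}, {"grip": 255, "xyz": [-108, -54, 52], "rotation": [0, 0, 0.5]}, {"grip": 255, "xyz": [-108, -54, 52], "rotation": [0, 0, 0.5]}]}}

```text
time: 4.35
ee_pos: [0.5483, 0.0729, 0.2484]
eef_rot: [-0.706, 0.709, -0.001, -0.001]
ft_force: [0.2, -0.5, -0.1]
width: 0.0006
```

```bash
python3 - <<'E'
from plan import *
go([.549,.0732,.235],down(-.005))
from bench import viewer
for n in('top','scene'):
    c=viewer.camera(n);u,v=proj(c,[.549,.073,.21])[0].astype(int);crop(c,u-50,v-50,u+50,v+40,f'pics/a_{n}.png',6)
E
```

```text
t 4.35 tcp [0.5483 0.0729 0.2484] F [ 0.2 -0.5 -0.1] w 0.0006 J [ 0.4   0.24 -0.72  1.6   0.16  1.37 -1.91]
xyz [-0.3 -0.7 13.4] rot [ 0.   -0.14  0.06]
```

View pics/a_scene.png

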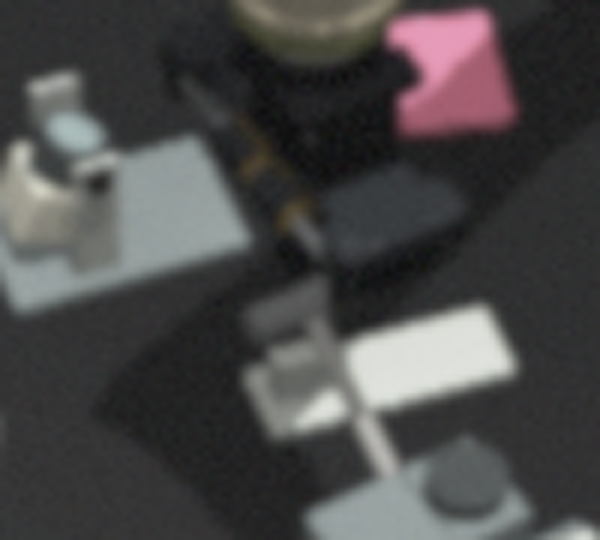

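View pics/a_top.png

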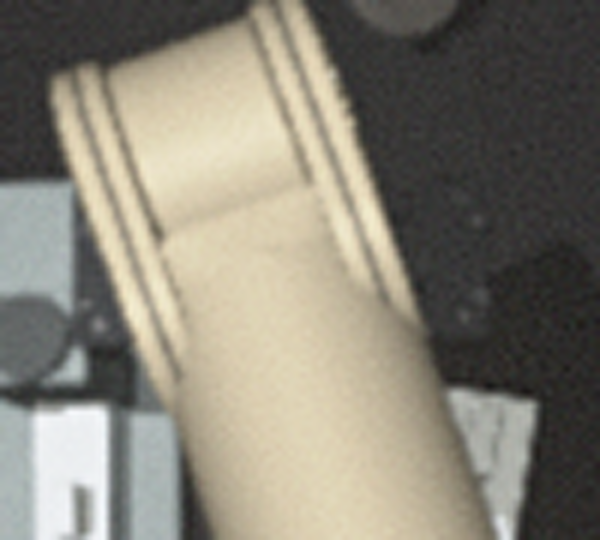

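Call:
{"name": "apply_moves", "arguments": {"increments": [{"grip": 255, "xyz": [0, -0.7, 20], "rotation": [0, 0, 0]}, {"grip": 255, "xyz": [4, -0.7, 30], "rotation": [0, 0, 0]}, {"grip": 255, "xyz": [8, -0.7, 42], "rotation": [0, 0, 0]}, {"grip": 255, "xyz": [12, -0.7, 56], "rotation": [0, 0, 0]}, {"grip": 255, "xyz": [14, -0.7, 72], "rotation": [0, 0, 0]}]}}

```text
time: 5.08
ee_pos: [0.5504, 0.0543, 0.1784]
eef_rot: [-0.704, 0.711, -0.004, -0.0]
ft_force: [0.8, -6.5, 7.9]
width: 0.0008
```

```bash
python3 - <<'E'
from plan import *
go([.549,.0595,.157],down(-.005))
from bench import viewer
c=viewer.camera('scene');u,v=proj(c,[.549,.073,.18])[0].astype(int);crop(c,u-50,v-50,u+50,v+40,'pics/b_scene.png',6)
E
```

```text
t 5.08 tcp [0.5504 0.0543 0.1784] F [ 0.8 -6.5  7.9] w 0.0008 J [ 0.41  0.28 -0.7   1.7   0.2   1.23 -1.91]
xyz [-5.3  1.6 21.4] rot [-0.26 -0.33 -0.27]
```

View pics/b_scene.png

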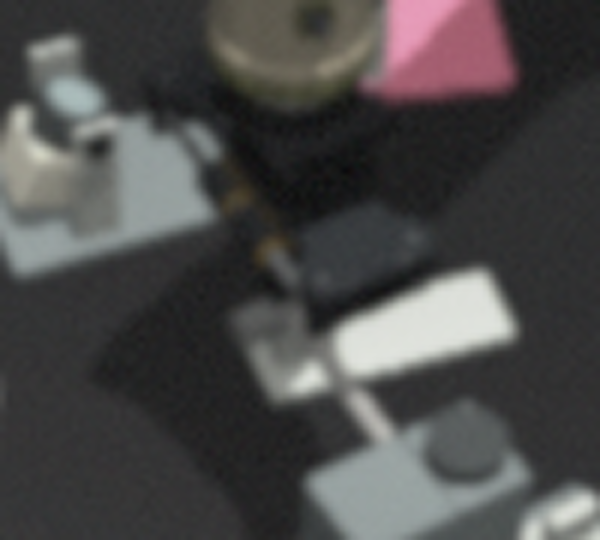

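Call:
{"name": "apply_moves", "arguments": {"increments": [{"grip": 255, "xyz": [0, 1, 8], "rotation": [0, 0, 0]}, {"grip": 255, "xyz": [0, 1, 16], "rotation": [0, 0, 0]}, {"grip": 255, "xyz": [0, 1, 23], "rotation": [0, 0, 0]}, {"grip": 255, "xyz": [0, 1, 26], "rotation": [0, 0, 0]}]}}

```text
time: 5.62
ee_pos: [0.5505, 0.0529, 0.1548]
eef_rot: [-0.703, 0.711, -0.005, -0.0]
ft_force: [-18.4, -7.7, 53.4]
width: 0.0005
```

```bash
python3 - <<'E'
from plan import *
go([.549,.0595,.157],down(-.005))
from bench import viewer
c=viewer.camera('scene');u,v=proj(c,[.549,.073,.18])[0].astype(int);crop(c,u-50,v-50,u+50,v+40,'pics/c_scene.png',6)
E
```

```text
t 5.62 tcp [0.5505 0.0529 0.1548] F [-18.4  -7.7  53.4] w 0.0005 J [ 0.41  0.3  -0.69  1.73  0.22  1.18 -1.93]
xyz [-6.6  1.6 -2.3] rot [-0.4  -0.43 -0.38]
```

View pics/c_scene.png

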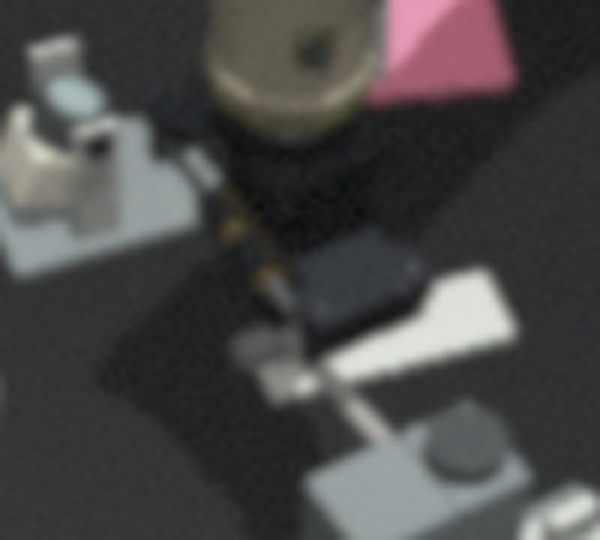

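The force rose to 53 N at TCP z 0.155, where the stop was predicted at 0.157, so the lever is fully down. Now I'll let it come back up.

Call:
{"name": "apply_moves", "arguments": {"increments": [{"grip": 255, "xyz": [0, 0, -12], "rotation": [0, 0, 0]}, {"grip": 255, "xyz": [-3, 0, -35], "rotation": [0, 0, 0]}, {"grip": 255, "xyz": [-12, 0, -62], "rotation": [0, 0, 0]}, {"grip": 255, "xyz": [-17, 0, -90], "rotation": [0, 0, 0]}, {"grip": 0, "xyz": [-17, 0, -125], "rotation": [0, 0, 0]}]}}

```text
time: 6.3
ee_pos: [0.5491, 0.0709, 0.2802]
eef_rot: [-0.703, 0.711, -0.005, -0.001]
ft_force: [1.1, 0.1, 0.2]
width: 0.0052
```

```bash
python3 - <<'E'
from plan import *
go([.457,.2155,.25],down(-.005))
from bench import viewer
c=viewer.camera('scene');u,v=proj(c,[.549,.073,.18])[0].astype(int);crop(c,u-50,v-50,u+50,v+40,'pics/d_scene.png',6)
E
```

```text
t 6.3 tcp [0.5491 0.0709 0.2802] F [1.1 0.1 0.2] w 0.0052 J [ 0.4   0.22 -0.72  1.55  0.15  1.43 -1.91]
xyz [-143.8   93.9   28.6] rot [-0.32 -0.43 -0.35]
```

View pics/d_scene.png

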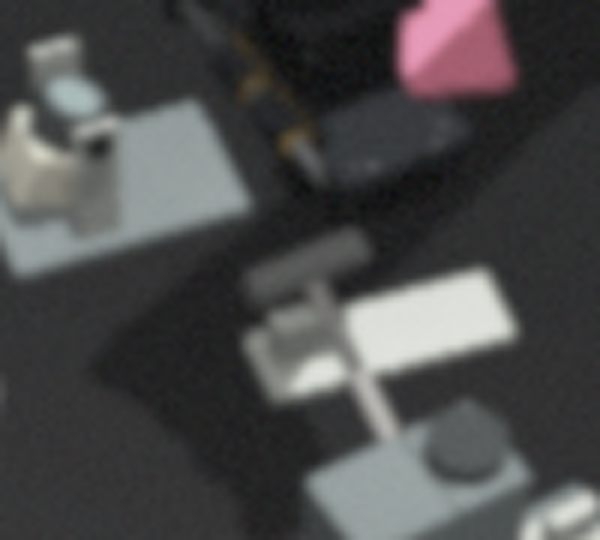

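The lever is back home, with the grip at its original place. Next I'll go above the lug.

Call:
{"name": "apply_moves", "arguments": {"increments": [{"grip": 0, "xyz": [-30, 40, 0], "rotation": [-0.3, -0.4, -0.3]}, {"grip": 0, "xyz": [-75, 75, 0], "rotation": [-0.3, -0.4, -0.3]}, {"grip": 0, "xyz": [-125, 94, 0], "rotation": [-0.3, -0.4, -0.3]}, {"grip": 0, "xyz": [-144, 94, 20], "rotation": [-0.3, -0.4, -0.3]}, {"grip": 0, "xyz": [-144, 94, 28], "rotation": [-0.3, -0.4, -0.3]}]}}

```text
time: 6.98
ee_pos: [0.4578, 0.2168, 0.254]
eef_rot: [-0.706, 0.708, -0.002, 0.002]
ft_force: [0.2, -0.5, 0.2]
width: 0.0565
```

```bash
python3 - <<'E'
from plan import *
go([.457,.2155,.12],down(-.005))
from bench import viewer
for n in('top','scene'):
    c=viewer.camera(n);u,v=proj(c,[.48,.215,.1])[0].astype(int);crop(c,u-50,v-45,u+50,v+45,f'pics/e_{n}.png',6)
E
```

```text
t 6.97 tcp [0.4578 0.2168 0.254 ] F [ 0.2 -0.5  0.2] w 0.0565 J [ 0.27  0.13 -0.85  1.7   0.1   1.35 -2.18]
xyz [  1.2   1.5 134. ] rot [-0.29 -0.02  0.07]
```

View pics/e_scene.png

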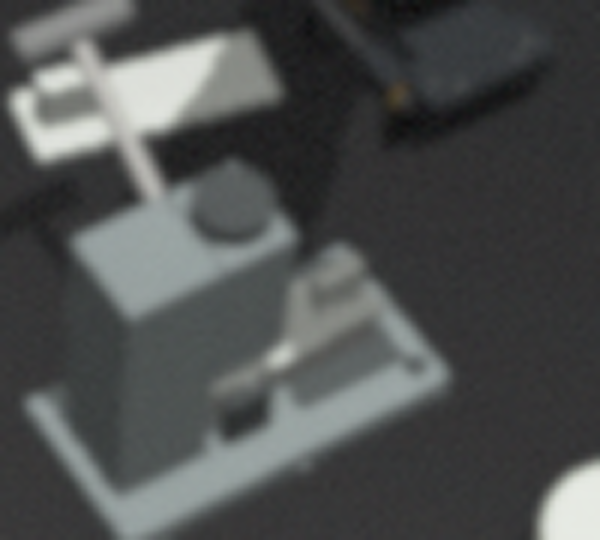

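Call:
{"name": "apply_moves", "arguments": {"increments": [{"grip": 100, "xyz": [1.2, 1.5, 45], "rotation": [-0.3, 0, 0]}, {"grip": 100, "xyz": [1.2, 1.5, 90], "rotation": [-0.3, 0, 0]}, {"grip": 100, "xyz": [1.2, 1.5, 120], "rotation": [-0.3, 0, 0]}, {"grip": 100, "xyz": [1.2, 1.5, 134], "rotation": [-0.3, 0, 0]}, {"grip": 100, "xyz": [1.2, 1.5, 134], "rotation": [-0.3, 0, 0]}]}}

```text
time: 7.7
ee_pos: [0.458, 0.2126, 0.1201]
eef_rot: [-0.704, 0.71, 0.0, -0.001]
ft_force: [0.9, -0.4, -0.7]
width: 0.053
```

```bash
python3 - <<'E'
from plan import *
go([.457,.2155,.073],down(-.005))
from bench import viewer
for n in('top','scene'):
    c=viewer.camera(n);u,v=proj(c,[.48,.215,.1])[0].astype(int);crop(c,u-40,v-35,u+40,v+35,f'pics/f_{n}.png',8)
E
```

```text
t 7.7 tcp [0.458  0.2126 0.1201] F [ 0.9 -0.4 -0.7] w 0.053 J [ 0.22  0.26 -0.83  1.87  0.22  1.1  -2.27]
xyz [-2.9  0.9 47.1] rot [ 0.08 -0.07 -0.19]
```

View pics/f_scene.png

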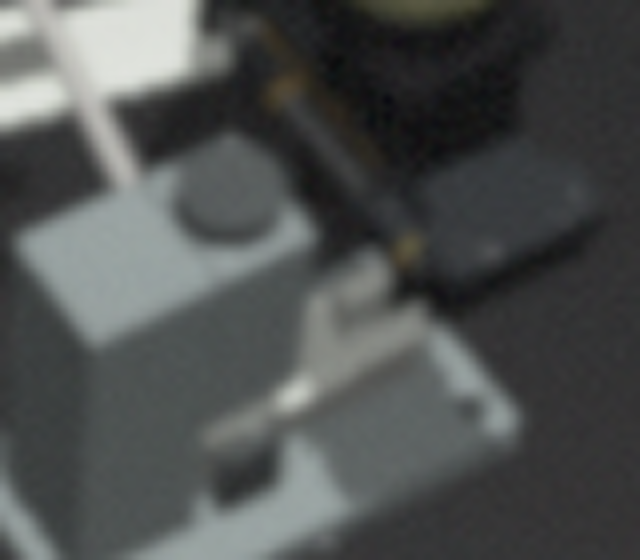

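View pics/f_top.png

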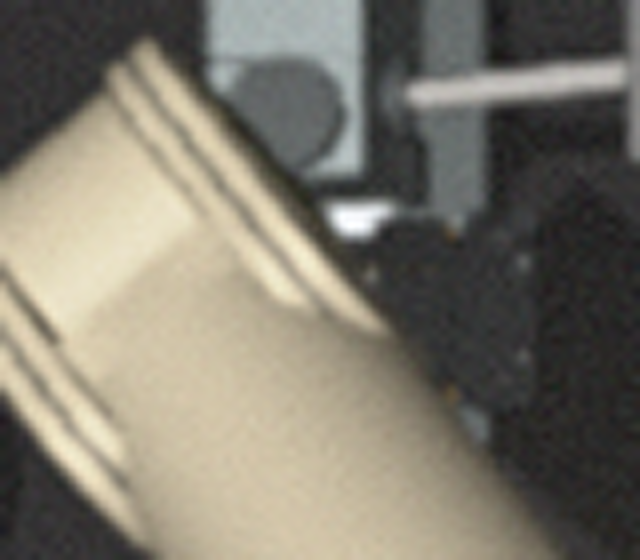

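Call:
{"name": "apply_moves", "arguments": {"increments": [{"grip": 100, "xyz": [-3, 1, 15], "rotation": [0, 0, -0.2]}, {"grip": 100, "xyz": [-3, 1, 30], "rotation": [0, 0, -0.2]}, {"grip": 100, "xyz": [-3, 1, 42], "rotation": [0, 0, -0.2]}, {"grip": 100, "xyz": [-3, 1, 46], "rotation": [0, 0, -0.2]}, {"grip": 100, "xyz": [-3, 1, 46], "rotation": [0, 0, -0.2]}]}}

```text
time: 8.43
ee_pos: [0.4575, 0.2164, 0.075]
eef_rot: [-0.706, 0.709, -0.0, -0.0]
ft_force: [0.4, -0.5, -0.1]
width: 0.0529
```

```bash
python3 - <<'E'
from plan import *
go([.457,.2155,.073],down(-.005))
from bench import viewer
for n in('scene',):
    c=viewer.camera(n);u,v=proj(c,[.48,.215,.1])[0].astype(int);crop(c,u-40,v-35,u+40,v+35,f'pics/g_{n}.png',8)
E
```

```text
t 8.43 tcp [0.4575 0.2164 0.075 ] F [ 0.4 -0.5 -0.1] w 0.0529 J [ 0.18  0.33 -0.81  1.91  0.28  1.02 -2.32]
xyz [0.9 0.5 2. ] rot [-0.02 -0.03  0.04]
```

View pics/g_scene.png

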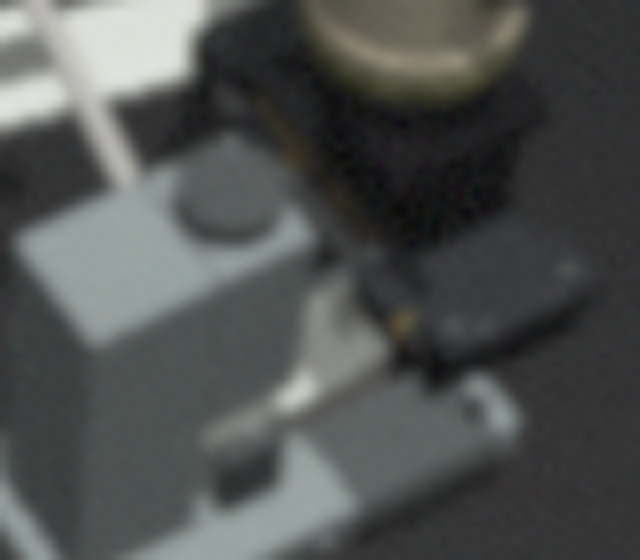

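Call:
{"name": "apply_moves", "arguments": {"increments": [{"grip": 255, "xyz": [0, 0, 1], "rotation": [0, 0, 0]}, {"grip": 255, "xyz": [0, 0, 1], "rotation": [0, 0, 0]}, {"grip": 255, "xyz": [0, 0, 1], "rotation": [0, 0, 0]}, {"grip": 255, "xyz": [0, 0, 1], "rotation": [0, 0, 0]}, {"grip": 255, "xyz": [0, 0, 1], "rotation": [0, 0, 0]}], "squeeze": 40}}

```text
time: 9.1
ee_pos: [0.4578, 0.2165, 0.0745]
eef_rot: [-0.706, 0.709, -0.0, 0.0]
ft_force: [0.5, 0.4, -0.7]
width: 0.0116
```

```bash
python3 -c "
from plan import *
go([.387,.2165,.0755],down(-.005))"
```

```text
t 9.1 tcp [0.4578 0.2165 0.0745] F [ 0.5  0.4 -0.7] w 0.0116 J [ 0.18  0.33 -0.81  1.91  0.28  1.01 -2.33]
xyz [ 0.3 70.8 -1.1] rot [-0.06 -0.02  0.04]
```

The opening is 11.6 mm, so the lug is gripped. Now I'll draw it straight out.

Call:
{"name": "apply_moves", "arguments": {"increments": [{"grip": 255, "xyz": [0, 10, -0.5], "rotation": [0, 0, 0]}, {"grip": 255, "xyz": [0, 24, -0.5], "rotation": [0, 0, 0]}, {"grip": 255, "xyz": [0, 40, -0.5], "rotation": [0, 0, 0]}, {"grip": 255, "xyz": [0, 55, -0.5], "rotation": [0, 0, 0]}, {"grip": 255, "xyz": [0, 62, -0.5], "rotation": [0, 0, 0]}]}}

```text
time: 9.72
ee_pos: [0.3946, 0.2166, 0.0749]
eef_rot: [-0.706, 0.708, -0.001, 0.0]
ft_force: [0.4, -0.1, -1.2]
width: 0.0121
```

```bash
python3 - <<'E'
from plan import *
go([.387,.2165,.12],down(-.005))
from bench import viewer
for n in('scene',):
    c=viewer.camera(n);u,v=proj(c,[.48,.215,.1])[0].astype(int);crop(c,u-40,v-45,u+50,v+35,f'pics/h_{n}.png',7)
E
```

```text
t 9.72 tcp [0.3946 0.2166 0.0749] F [ 0.4 -0.1 -1.2] w 0.0121 J [ 0.21  0.2  -0.87  2.04  0.19  0.97 -2.33]
xyz [  0.2   7.6 -45.1] rot [-0.07 -0.06  0.08]
```

View pics/h_scene.png

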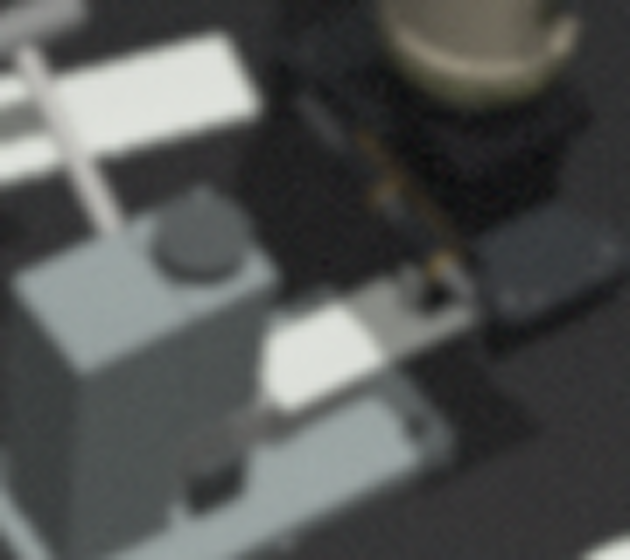

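The plate is clear of the head and the guides. Now I'll lift it straight up.

Call:
{"name": "apply_moves", "arguments": {"increments": [{"grip": 255, "xyz": [0, 6, -20], "rotation": [0, 0, 0]}, {"grip": 255, "xyz": [0, 8, -70], "rotation": [0, 0, 0]}, {"grip": 255, "xyz": [0, 8, -125], "rotation": [0, 0, 0]}, {"grip": 255, "xyz": [0, 8, -180], "rotation": [0, 0, 0]}, {"grip": 255, "xyz": [0, 8, -225], "rotation": [0, 0, 0]}]}}

```text
time: 10.4
ee_pos: [0.3863, 0.2171, 0.3024]
eef_rot: [-0.706, 0.708, -0.001, 0.001]
ft_force: [0.8, 0.4, -1.7]
width: 0.0116
```

```bash
python3 - <<'E'
from plan import *
go([.42,-.15,.30],down(-.158))
from bench import viewer
c=viewer.camera('scene');p=proj(c,[[.44,.215,.28]])[0].astype(int);u,v=p;crop(c,u-45,v-45,u+45,v+35,'pics/i_scene.png',7)
E
```

```text
t 10.4 tcp [0.3863 0.2171 0.3024] F [ 0.8  0.4 -1.7] w 0.0116 J [ 0.33 -0.09 -0.87  1.76 -0.07  1.45 -2.1 ]
xyz [367.  -35.    2.8] rot [-0.19 -0.04  8.85]
```

View pics/i_scene.png

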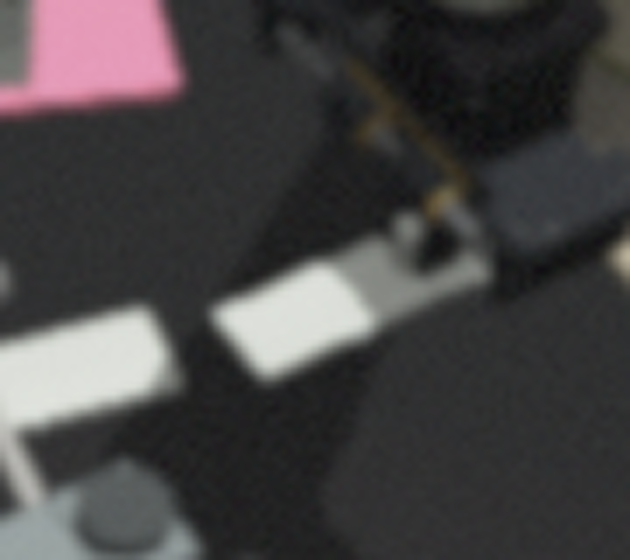

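Call:
{"name": "apply_moves", "arguments": {"increments": [{"grip": 255, "xyz": [50, -5, 0], "rotation": [0, 0, 1.3]}, {"grip": 255, "xyz": [105, -12, 0], "rotation": [0, 0, 2.6]}, {"grip": 255, "xyz": [160, -19, 0], "rotation": [0, 0, 4]}, {"grip": 255, "xyz": [215, -25, 0], "rotation": [0, 0, 5.3]}, {"grip": 255, "xyz": [260, -30, 0], "rotation": [0, 0, 6.5]}]}}

```text
time: 11.08
ee_pos: [0.4169, -0.0443, 0.3073]
eef_rot: [-0.664, 0.748, -0.003, 0.004]
ft_force: [1.3, 1.6, -0.1]
width: 0.0115
```

```bash
cat >> plan.py <<'E'
def frames(psi=ST[2],t=TILT,st=ST):
    x=np.array([np.cos(t)*np.cos(psi),np.cos(t)*np.sin(psi),np.sin(t)]);y=np.array([-np.sin(psi),np.cos(psi),0]);z=np.cross(x,y)
    L=np.array([st[0]+.02*np.cos(psi),st[1]+.02*np.sin(psi),.1]);return L,x,y,z
def target(dist=.1,dx=0,dy=0,off=(.080,0,.0195)): # off: mark in plate frame rel. to TCP: forward x, y, below
    L,x,y,z=frames();m=L+dist*z+dx*x+dy*y
    return m-off[0]*x-off[1]*y+off[2]*z, np.stack([-y,-x,-z],1)
E
python3 -c "
from plan import *
p,Rt=target(.15);print(p)
go(p,Rt)"
```

```text
[ 0.41416619 -0.17566476  0.2270476 ]
t 11.07 tcp [ 0.4169 -0.0443  0.3073] F [ 1.3  1.6 -0.1] w 0.0115 J [ 0.56 -0.16 -0.49  1.81 -0.07  1.46 -1.61]
xyz [130.9 -12.1  80.1] rot [21.53  0.54  2.19]
```

Call:
{"name": "apply_moves", "arguments": {"increments": [{"grip": 255, "xyz": [35, -3, 0], "rotation": [4, 0.1, 0.4]}, {"grip": 255, "xyz": [75, -6, 10], "rotation": [9, 0.2, 0.9]}, {"grip": 255, "xyz": [110, -9, 25], "rotation": [14, 0.3, 1.4]}, {"grip": 255, "xyz": [128, -11, 40], "rotation": [18, 0.4, 1.8]}, {"grip": 255, "xyz": [131, -12, 55], "rotation": [21.5, 0.5, 2.2]}]}}

```text
time: 11.7
ee_pos: [0.4133, -0.1771, 0.2515]
eef_rot: [-0.636, 0.747, -0.146, 0.125]
ft_force: [1.1, 0.7, -2.0]
width: 0.0118
```

```bash
python3 - <<'E'
from plan import *
p,Rt=target(.14);go(p,Rt)
from bench import viewer
for n in('top','scene'):
    c=viewer.camera(n);u,v=proj(c,[.5,-.19,.2])[0].astype(int);crop(c,u-50,v-45,u+50,v+45,f'pics/j_{n}.png',6)
E
```

```text
t 11.7 tcp [ 0.4133 -0.1771  0.2515] F [ 1.1  0.7 -2. ] w 0.0118 J [ 0.66 -0.34 -0.23  2.14 -0.21  0.97 -1.22]
xyz [-1.6  8.7 32.9] rot [-0.09 -0.02 -0.15]
```

View pics/j_scene.png

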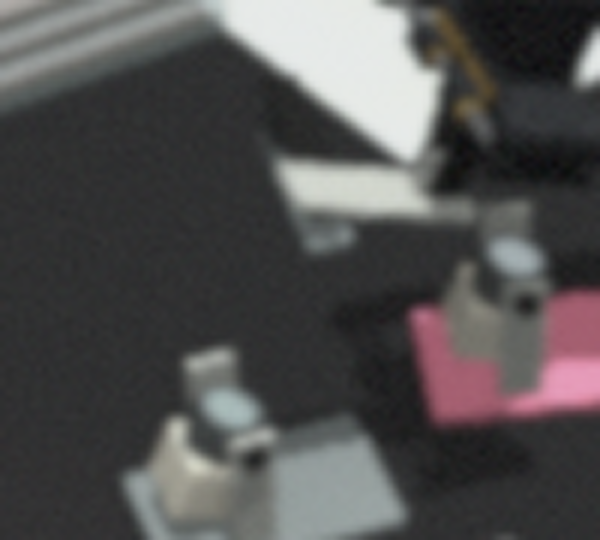

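View pics/j_top.png

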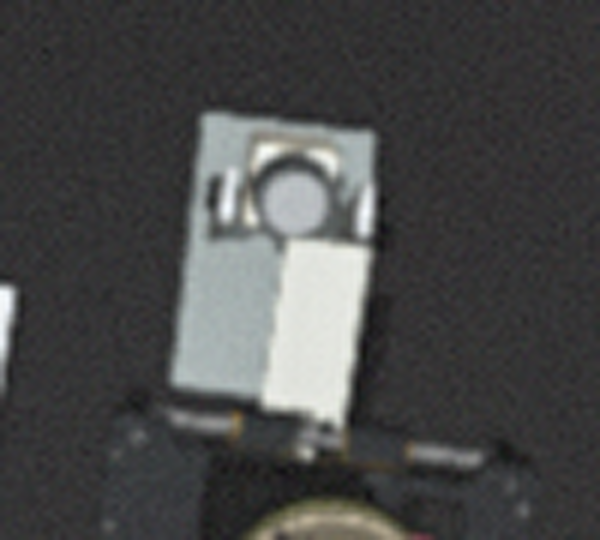

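Call:
{"name": "apply_moves", "arguments": {"increments": [{"grip": 255, "xyz": [-1, 4, 10], "rotation": [0, 0, 0]}, {"grip": 255, "xyz": [-1.5, 8, 28], "rotation": [0, 0, -0.1]}, {"grip": 255, "xyz": [-1.5, 9, 48], "rotation": [0, 0, -0.1]}, {"grip": 255, "xyz": [-1.5, 9, 64], "rotation": [0, 0, -0.1]}, {"grip": 255, "xyz": [-1.5, 9, 73], "rotation": [0, 0, -0.1]}]}}

```text
time: 12.42
ee_pos: [0.4314, -0.1768, 0.1782]
eef_rot: [-0.638, 0.747, -0.144, 0.123]
ft_force: [0.1, 0.6, -1.1]
width: 0.0113
```

Call:
{"name": "apply_moves", "arguments": {"increments": [{"grip": 255, "xyz": [0, 0, 0], "rotation": [0, 0, 0]}, {"grip": 255, "xyz": [0, 0, 0], "rotation": [0, 0, 0]}]}}

```text
time: 12.68
ee_pos: [0.4317, -0.1768, 0.1787]
eef_rot: [-0.638, 0.747, -0.144, 0.123]
ft_force: [-0.1, 0.2, -1.2]
width: 0.0117
```

```bash
python3 - <<'E'
from plan import *
p,Rt=target(.10);go(p,Rt)
from bench import viewer
for n in('top','scene'):
    L=[viewer.camera(n) for _ in range(12)]
    Z=np.stack([c['range_z'] for c in L]).astype(float);Z[Z==0]=np.nan
    c=L[0];c['range_z']=np.nanmean(Z,0);c['img']=np.mean([x['img'].astype(float) for x in L],0).astype(np.uint8)
    pickle.dump(c,open(n+'K.pkl','wb'))
    u,v=proj(c,[.5,-.19,.18])[0].astype(int);crop(c,u-50,v-45,u+50,v+45,f'pics/k_{n}.png',6)
go(p,Rt)
E
```

```text
t 12.68 tcp [ 0.4317 -0.1768  0.1787] F [-0.1  0.2 -1.2] w 0.0117 J [ 0.65 -0.23 -0.27  2.21 -0.2   0.79 -1.24]
xyz [ 1.6 -2.  -1.3] rot [0.22 0.08 0.05]
t 13.88 tcp [ 0.4314 -0.1768  0.1782] F [-0.1  0.6 -0.8] w 0.0115 J [ 0.65 -0.23 -0.27  2.21 -0.2   0.79 -1.24]
xyz [ 1.6 -2.4 -1.7] rot [0.25 0.09 0.04]
```

View pics/k_scene.png

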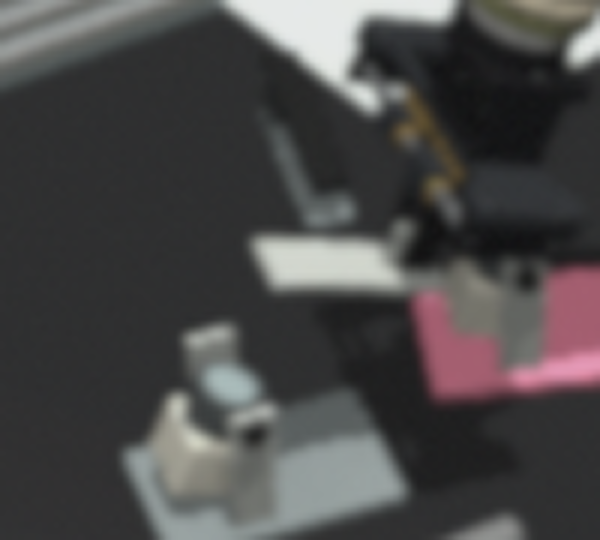

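View pics/k_top.png

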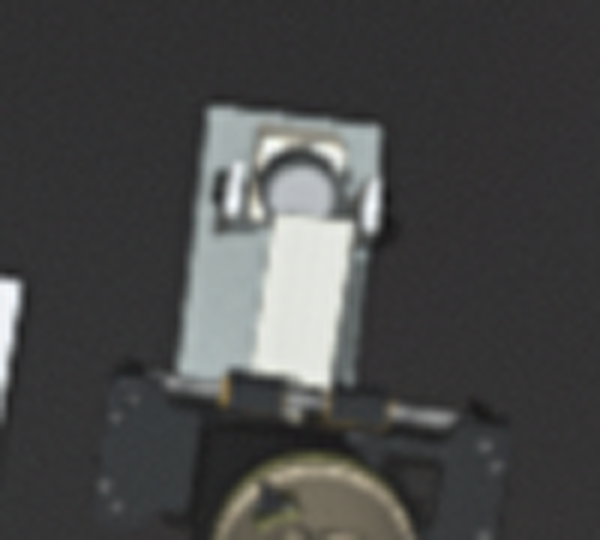

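```bash
cat > pf.py <<'E'
from plan import *
from fit import grad,map_coordinates,minimize
import sys
K=sys.argv[1]
from bench import r
s=r.read_state();R0=R.from_quat(s['eef_rot']).as_matrix();P0=s['ee_pos']
L,xl,yl,zl=frames()
px,py,pz=-R0[:,1],-R0[:,0],-R0[:,2]
ang=lambda v,w:np.degrees(np.arcsin(v@w)).round(2)
print('FK: plate axis errs deg: pitch',ang(px,zl),'roll',ang(py,zl),'yaw',ang(px,yl))
def mark(): return P0+.080*px-.0195*pz
d=mark()-L;print('FK mark in lens frame mm',(np.array([d@xl,d@yl,d@zl])*1000).round(1))
def W(q,p): # q: plate-local pts (mark at 0, x), p dx,dy,dyaw,dz
    c,sn=np.cos(p[2]),np.sin(p[2]);X=q[:,0]*c-q[:,1]*sn+p[0];Y=q[:,0]*sn+q[:,1]*c+p[1]
    # yaw about mark
    return mark()+X[:,None]*px+Y[:,None]*py+q[:,2:]*pz
S=[((.018,-.02,.006),(.018,.02,.006)),((.018,-.02,.006),(-.06,-.02,.006)),((.018,.02,.006),(-.06,.02,.006))]
for n in('top','scene'):
    c=load(n+K+'.pkl');G=grad(c,1.)
    def f(p):
        t=0
        for a,b in S:
            q=proj(c,W(np.linspace(a,b,50)[3:-3],p));e=q[-1]-q[0];N=np.array([-e[1],e[0]])/np.linalg.norm(e)
            g=map_coordinates(G[0],[q[:,1],q[:,0]],order=1)*N[0]+map_coordinates(G[1],[q[:,1],q[:,0]],order=1)*N[1]
            t-=min(abs(g.mean()),500)*np.linalg.norm(e)
        return t
    b=min((minimize(lambda x:f(x*[.004,.004,.03]),x0,method='Nelder-Mead') for x0 in np.random.RandomState(1).uniform(-1,1,(15,3))),key=lambda q:q.fun)
    print(n,'edge fit offset of plate vs FK (mm,mm,deg)',(b.x*[4,4,np.degrees(.03)]).round(2))
    P=cloud(c)
    m0=P-mark();X,Y,Z=m0@px,m0@py,m0@pz
    m=(X<.014)&(X>-.045)&(abs(Y)<.016)&(abs(Z-.006)<.015)
    k=np.linalg.lstsq(np.c_[X[m],Y[m],np.ones(m.sum())],Z[m],rcond=None)[0]
    print(n,m.sum(),'depth plane vs FK: slope x,y deg',np.degrees(k[:2]).round(2),'z at mark mm (exp 6)',(k[2]*1000).round(2))
    cl=load(n+('B' if n=='top' or 1 else K)+'.pkl')
    im=cv2.resize(c['img'],None,fx=1,fy=1)
    # lens/stand overlay + plate overlay
    u,v=proj(c,mark())[0].astype(int);k2=8;o=np.array([u-45,v-35]);im=cv2.resize(c['img'][o[1]:o[1]+70,o[0]:o[0]+90],None,fx=k2,fy=k2,interpolation=cv2.INTER_CUBIC)
    pp=lambda w:tuple(((proj(c,w)[0]+.5-o)*k2-.5).round().astype(int).tolist())
    for a,b2 in S: cv2.line(im,pp(W(np.array([a]),[0,0,0])),pp(W(np.array([b2]),[0,0,0])),(0,0,255),1)
    cv2.line(im,pp(L),pp(L+.1*zl),(0,255,0),1);cv2.imwrite(f'pics/ovp_{n}_{K}.png',im)
E
python3 pf.py K
```

```text
FK: plate axis errs deg: pitch -0.25 roll 0.09 yaw 0.04
FK mark in lens frame mm [-2.5  1.7 97.9]
top edge fit offset of plate vs FK (mm,mm,deg) [-1.19 -0.25 -0.26]
top 199 depth plane vs FK: slope x,y deg [-0.12  0.13] z at mark mm (exp 6) 6.25
scene edge fit offset of plate vs FK (mm,mm,deg) [2.83 0.91 0.68]
scene 80 depth plane vs FK: slope x,y deg [-0.21  0.92] z at mark mm (exp 6) 6.15
```

```bash
sleep 1
```

```text
(no output)
```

View pics/ovp_scene_K.png

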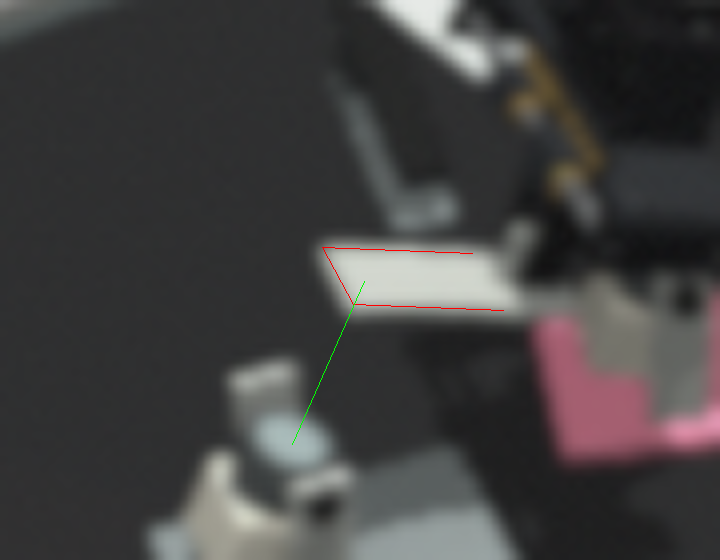

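View pics/ovp_top_K.png

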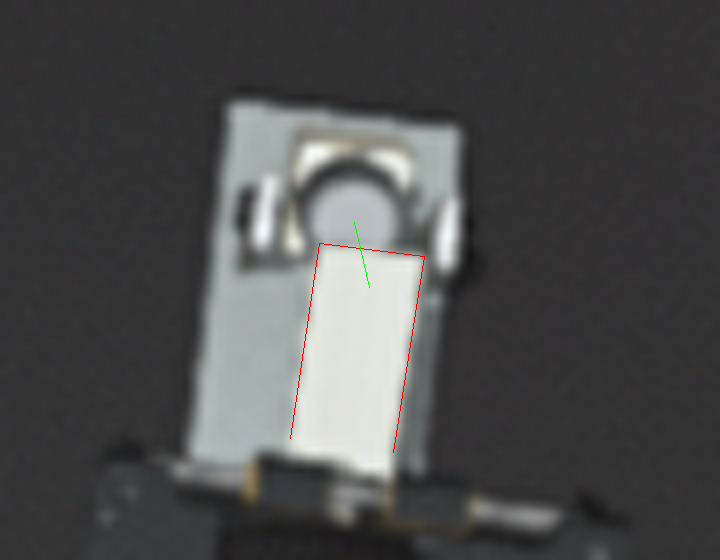

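Call:
{"name": "apply_moves", "arguments": {"increments": [{"grip": 255, "xyz": [1, -2, -1.5], "rotation": [0.2, 0.1, 0]}, {"grip": 255, "xyz": [1.7, -3.5, -3], "rotation": [0.3, 0.1, 0]}, {"grip": 255, "xyz": [1.7, -3.5, -3], "rotation": [0.3, 0.1, 0]}, {"grip": 255, "xyz": [1.7, -3.5, -3], "rotation": [0.3, 0.1, 0]}]}}

```text
time: 14.38
ee_pos: [0.4332, -0.1788, 0.1823]
eef_rot: [-0.637, 0.746, -0.146, 0.124]
ft_force: [0.7, 0.4, -0.5]
width: 0.0119
```

```bash
cat > grab.py <<'E'
from h import *
from bench import viewer
import sys
for n in('top','scene'):
    L=[viewer.camera(n) for _ in range(12)]
    Z=np.stack([c['range_z'] for c in L]).astype(float);Z[Z==0]=np.nan
    c=L[0];c['range_z']=np.nanmean(Z,0);c['img']=np.mean([x['img'].astype(float) for x in L],0).astype(np.uint8)
    pickle.dump(c,open(n+sys.argv[1]+'.pkl','wb'))
E
python3 grab.py M; python3 pf.py M
python3 - <<'E'
# stand/lens recheck vs before (undisturbed?) and refit stand in new images
from fit import *
h=.012;C=[(-.08,-.05,h),(.08,-.05,h),(.08,.05,h),(-.08,.05,h)]
for n in('top','scene'):
    c=load(n+'M.pkl');print(n,fit(c,[(C[i],C[(i+1)%4]) for i in range(3)],np.array([.5305,-.1942,-.158]),sc=(.004,.004,.02)))
    P=cloud(c);L=np.array([.5503,-.1973,.1]);D=P-L;cs,sn=np.cos(-.158),np.sin(-.158);X=D[...,0]*cs+D[...,1]*sn;Y=-D[...,0]*sn+D[...,1]*cs;Z=D[...,2]
    m=(np.hypot(X/np.cos(.4),Y)<.019)&(abs(Z)<.02);k=np.linalg.lstsq(np.c_[X[m],Y[m],np.ones(m.sum())],Z[m],rcond=None)[0];print(m.sum(),np.arctan(k[:2]),k[2])
E
```

```text
FK: plate axis errs deg: pitch 0.06 roll -0.02 yaw 0.03
FK mark in lens frame mm [ 1.100e+00 -1.000e-01  1.013e+02]
top edge fit offset of plate vs FK (mm,mm,deg) [-1.21 -0.57 -0.24]
top 201 depth plane vs FK: slope x,y deg [-0.14  0.  ] z at mark mm (exp 6) 5.92
scene edge fit offset of plate vs FK (mm,mm,deg) [2.85 1.13 0.38]
scene 84 depth plane vs FK: slope x,y deg [0.25 0.05] z at mark mm (exp 6) 6.38
top (array([ 0.5304252 , -0.19345165, -0.17205214]), np.float64(26142.44741143734))
77 [0.39124448 0.00250018] 0.0008241466731125193
scene (array([ 0.53260486, -0.19415562, -0.15518825]), np.float64(12642.070165930068))
48 [ 0.38539772 -0.00480424] 0.001230292571439542
```

View pics/ovp_top_M.png

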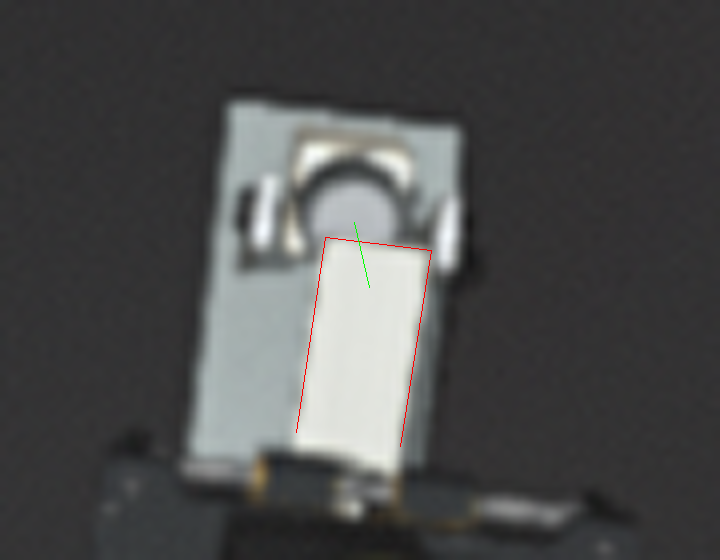

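```bash
python3 - <<'E'
from plan import *
a=load('sceneA.pkl');b=load('sceneM.pkl');cv2.imwrite('pics/final.png',np.vstack([b['img'][130:330,160:480]]).repeat(2,0).repeat(2,1))
A,B=cloud(load('topA.pkl')),cloud(load('topM.pkl'))
for n,(u,v) in dict(stapler=(450,257),dish=(192,249),bottle=(307,137),grip=(291,197)).items(): print(n,A[v-1:v+2,u-1:u+2].mean((0,1)).round(4),B[v-1:v+2,u-1:u+2].mean((0,1)).round(4))
p,Rt=target(.10);go(p,Rt)
E
```

```text
stapler [ 0.3586 -0.4374  0.0537] [ 0.3586 -0.4374  0.0537]
dish [0.4055 0.4166 0.0567] [0.4055 0.4166 0.0567]
bottle [0.7549 0.0208 0.1402] [0.755  0.0209 0.14  ]
grip [0.5488 0.0705 0.2184] [0.5489 0.0705 0.2179]
t 15.57 tcp [ 0.4332 -0.1788  0.1823] F [ 0.4  0.4 -0.9] w 0.0122 J [ 0.65 -0.24 -0.26  2.21 -0.2   0.79 -1.23]
xyz [-0.1  1.1  1.3] rot [-0.06 -0.02  0.03]
```

View pics/final.png

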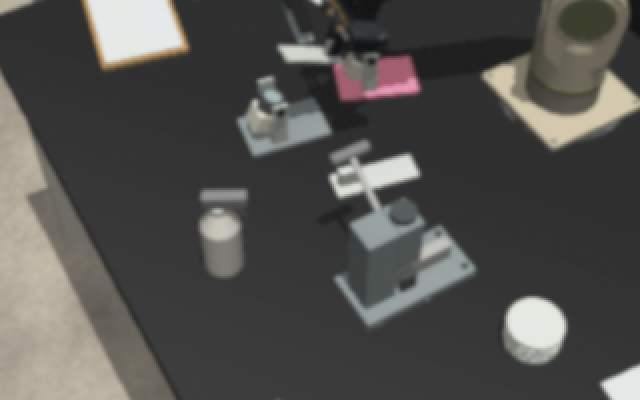

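```bash
python3 -c "
from bench import r
print(r.close_job())"
```

```text
the job is handed in; nothing more can be done
None
```

I stamped the plate, drew it out of the press and handed the job in at about 15.6 s. The arm is still holding the plate in front of the grey inspection camera. No picture shows the mark itself, because it is on the underside.

- **Stamping:** I pushed the lever down until the force rose to 53 N at the expected stop height. I then let it go, and it came back to its starting position.
- **Plate position:** by the arm's own readings, the mark's centre is 1.1 mm along and 0.1 mm across from the lens's line of sight, and 101.3 mm from the glass. I left these small offsets on purpose. The pictures put the glass about 1 mm higher than the model and the plate about 0.7 mm further back. Corrected for that, I estimate it is within about 1 mm of the line and about 100.4 mm away.
- **Plate angle:** the underside is square to the line of sight, and the length in line with the stand, to within about 0.3° by the arm's readings and the depth images.
- **Camera tilt:** it measured 0.385 to 0.391 rad while holding the plate, against about 0.385 before I moved anything, so the camera was not knocked.
- **Surroundings:** the stapler, dishes, bottle and lever grip read the same positions as at the start, to within 0.5 mm. In the pictures the plate touches neither camera nor press.

Two checks disagreed:
- The scene camera's edge fit put the plate about 2.8 mm further along its length than the arm's readings, while the top camera put it 1.2 mm the other way. I gave the top camera more weight.
- Estimates of the stand's direction ranged from -0.152 to -0.172 rad. I used -0.158, so the length alignment could be off by up to about 1°.

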